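# Hang the L-shaped price board level on the stall's display prong

## Robot

A 6-joint arm with a two-finger parallel gripper is mounted at the origin on the work surface. World frame = base frame: x ahead of the robot, y to its left, z up, the work surface at z = 0. Lengths are in m, angles in rad, forces in N, time in s.
With the tool pointing down it reaches from about 0.3 to 0.875 m from the base axis. Payload 6.4 kg.
Tool frame: the origin (TCP) lies at the centre of the arm's flange, where the gripper is bolted on; the fingertips stand 173 mm ahead of it and the grasp point (between the pads) lies 155 mm ahead of it; z points along the fingers, y is the direction in which the jaws open and shut (so a half turn about z gives the same grasp; the last joint's range is limited). The gripper opens to 85 mm and grips with 20 to 120 N. Pads are 22 mm wide; open, the fingers measure 114 mm over their backs; the gripper's body (76 mm by 85 mm) begins 54 mm behind the grasp point. The pads swing forward as they close: fully open they stand 13 mm farther back than shut.
Start: joints at [1.015, 0.181, 1.607, -0, 1.354, -0.206], TCP at [0.197, 0.54, 0.405] pointing down, gripper open.
Joint ranges: [-2.99, 2.99], [-0.89, 2.07], [0.3, 2.58], [-1.14, 4.28], [0, 2.63], [-3.12, 3.12]. Speed limits (rad/s): [2.57, 2.57, 3.01, 3.14, 3.14, 3.14].

## Interface

Orientations are given as [roll, pitch, yaw] about the fixed x, y, z axes, in that order (R = Rz(yaw) Ry(pitch) Rx(roll)).
In Python, from cell import manip, telemetry, capture, job gives the robot as it stands. The module is installed in compiled form; this text tells all that it offers. Calls block until the motion is done:
- manip.move_pose(position, orientation): joint-space move of the TCP to a pose.
- manip.line_to(position, feed=0.15, ori=None, force_limit=None): straight line of the TCP; ori=None keeps the orientation; feed is the mean speed in m/s. With force_limit (N) it stops when the force on the tool has changed by that much, and returns True; else False.
- manip.move_joints(angles): joint-space move.
- manip.command_gripper(opening): finger opening in m; the grip force is fixed at half the most; returns when the fingers have stopped.
- manip.wait(seconds).
- manip.solve_ik(position, orientation): joint angles nearest the present ones, or None.
- telemetry.read_state(): the state.
- capture(name): name is "scene" or "top" or "wrist"; returns a dict with "pixels" (480x640x3 uint8, red, green, blue), "range_z" (480x640 float32, m along the optical axis (not along the pixel's ray), 0 where there is no reading), "vertical_fov" (degrees; the focal length in pixels is half the picture's height over the tangent of half this angle, whatever the lens; pixels are square), "cx", "cy" (the principal point, pixels), "k1" (the pictures are not rectified: a ray, as slopes to the right and down, at radius r is drawn at 1 + k1 r^2 times it, then the intrinsics apply), "cam_to_world" (4x4, takes a point from camera to world coordinates). Camera axes: x right, y down, z forward; pixel columns grow to the right and rows downward; lengths in m; the calibration is good to about 2 mm. A picture is of the moment at which its call begins.
A pose or a line that the arm cannot do raises manip.MotionError and nothing moves.
- job.close_job(): hands the job in, once; it reports no verdict.
The state is a dict: "time_s": time; "joint_pos": joint angles; "qd": joint speeds; "tau": joint torques, N m; "ee_pos": TCP position; "tool_rot": TCP orientation; "contact_force": force on the tool from outside, world axes, zero at the start; "moment": the same for the moment, N m; "grip_width": finger opening in m.
Only numpy, scipy, OpenCV 4.12 (cv2) and the standard library are available. Lean on these libraries where they do the work, as an engineer would, in place of code of your own. Each camera call takes 0.05 s, during which the arm holds its last target.

## Task

Lift the L-shaped blank price board out of the rack and hang it on the display stand's prong by the one slot that lets it hang level, slid all the way back so that it lies against the cross-stop. The prong is clamped a little off the stand's centre line, so feel for it gently: never press the board against the stand with more than 20 N. Let go and see that the board hangs still and level; leave the other board standing in the rack and do not disturb the goods around.

Things in the scene. Friction and masses are not known exactly. Their poses are not given: they have to be found in the camera images.
- board: L-shaped blank price board, even 6 mm white sheet, 0.1-0.2 kg. Origin: under the middle of its leg's foot; x = sheet normal, y along the bar, z up. Leg y -30..30, z 0..115 mm; bar y -140..30, z 115..177 (grip its bare top edge from above). Five slots in the bar; only the one straight above its balance point hangs it level. Starts upright, leg in either rack pocket, 2 mm play.
- plain_board: The other board, to stay in its pocket: plain upright white rectangle, 60 mm wide, 121 mm tall, 6 mm thick, one slot near its top. Origin: middle of its underside; x is its normal.
- rack: Fixed wooden rack, base 150 x 90 mm, 6 mm thick, two pockets at x = -40 and +40 mm, y = 0. Each pocket is 9.4 mm wide (x) and 63.6 mm long (y), floor 6 mm and wall tops 50 mm above the table; a board must rise 44 mm to come out. Origin: centre of the underside.
- stand: Fixed steel display stand, origin on the table below point stop. Base x 10..115, y -70..70 mm, 12 mm thick. Two posts at x 85 carry a 14 mm crossbar along y. A clamp on it (28 mm wide, x 70..100, top 200 mm above the table) holds one level round prong 8 mm thick, axis 190 mm above the table, pointing along the stand's -x, flat free end at x = -60 mm.
- stop (a point): On the stand's centre line, x = 0, 190 mm high: front face of the cross-stop (bar 8 mm thick, 50 mm long along y) that crosses the prong at its own height. Axes as the stand's. Clamp, prong and cross-stop were fixed by hand up to 10 mm left or right of this point (stand's y); that offset is in no measured pose: find it by feel or sight. It stays put below 50 N.
- slot1 (a point): Centre of slot 1 of the L-shaped board, counted from the bar's free end: upright rectangular through slot 11 mm wide (y), 16 mm tall (z), at y = -121.7, z = 131 mm of the board; its upper edge lies 38 mm below the top edge. Axes as the board's.
- slot2 (a point): Centre of slot 2 of the L-shaped board, counted from the bar's free end: upright rectangular through slot 11 mm wide (y), 16 mm tall (z), at y = -91.7, z = 131 mm of the board; its upper edge lies 38 mm below the top edge. Axes as the board's.
- slot3 (a point): Centre of slot 3 of the L-shaped board, counted from the bar's free end: upright rectangular through slot 11 mm wide (y), 16 mm tall (z), at y = -61.7, z = 131 mm of the board; its upper edge lies 38 mm below the top edge. Axes as the board's.
- slot4 (a point): Centre of slot 4 of the L-shaped board, counted from the bar's free end: upright rectangular through slot 11 mm wide (y), 16 mm tall (z), at y = -31.7, z = 131 mm of the board; its upper edge lies 38 mm below the top edge. Axes as the board's.
- slot5 (a point): Centre of slot 5 of the L-shaped board, counted from the bar's free end: upright rectangular through slot 11 mm wide (y), 16 mm tall (z), at y = -1.7, z = 131 mm of the board; its upper edge lies 38 mm below the top edge. Axes as the board's.
- jar: Bystander: white jar 80 mm wide, 90 mm tall, green cap. Origin: centre of its underside.
- tub_a: Bystander: orange tub with white lid, 75 mm wide, 65 mm tall. Origin: centre of its underside.
- sauce: Bystander: white sauce bottle 50 mm wide, 160 mm tall, green cap. Origin: centre of its underside.
- tub_b: Bystander: white tub with red lid, 79 mm wide, 70 mm tall. Origin: centre of its underside.
- can: Bystander: can 66 mm wide, 60 mm tall. Origin: centre of its underside.
- cheese: Bystander: yellow block 100 x 65 x 28 mm. Origin: centre of its underside.
- jar_small: Bystander: small amber jar 56 mm wide, 85 mm tall, white cap. Origin: centre of its underside.
Not all that is in view belongs to the job. Of the things shaped like the board, the white one is meant. Of the things that look like the rack, take the one that is farthest to the robot's left at the start.

How it is judged:
On the way, in this order (a step that is already met when the one before it is completed fails the run):
1. the L-shaped board is lifted clear of the rack (its origin more than 60 mm above the table) (height (world z) of board above 0.06 m), for 0.1 s.
2. the L-shaped board is brought down before the stand and threaded on the prong: its sheet has passed the prong's free end by at least 10 mm, square to the prong, its slots at the prong's height (x of board in the frame of stop between -0.05 and 0.01 m and angle between the x axis of board and the x axis of stand, either way round below 0.2 rad and horizontal distance between board and stop below 0.15 m and height (world z) of board between 0.046 and 0.072 m), for 0.1 s.
At the end, for the whole second after the job is handed in: The L-board hangs released and at rest on the prong: origin 46-64 mm above the table, within 50 mm of the stop point in plan, at most 10 mm ahead of the stop face (3 is perfect); bar level within 0.12 rad, sheet upright and square to the prong within 0.15 rad. The plain board stands in its pocket (contact force between board and stand above 0.2 N and height (world z) of board between 0.046 and 0.064 m and angle between board's own y axis and vertical between 1.4508 and 1.6908 rad and angle between board's own z axis and vertical below 0.15 rad and x of board in the frame of stop between -0.01 and 0.005 m and horizontal distance between board and stop below 0.05 m and angle between the x axis of board and the x axis of stand, either way round below 0.15 rad and linear speed of board below 0.02 m/s and angular speed of board below 0.2 rad/s and contact force between the fingers and board below 0.05 N and horizontal distance between plain_board and rack below 0.05 m and height (world z) of plain_board below 0.012 m); the robot touches nothing.
It fails at once if the board is pressed against the stand with more than 20 N (contact force between board and stand above 20 N).
It fails at once if the plain board is moved by more than 15 mm (distance of plain_board from where it was at the start of the episode above 0.015 m).
It fails at once if a bystander is moved by more than 20 mm (distance of any of jar, tub_a, sauce, tub_b, can, cheese, jar_small from where it was at the start of the episode above 0.02 m).
It also fails if it takes over 72 s, if anything falls off the work surface, if the arm or the gripper's body presses on something with over 40 N, if the wrist force passes 120 N, or if a joint passes its speed limit or range.

## Working session

There is one attempt and no reset: what is moved stays moved. The work goes in short steps, each a Python script; the robot and the scene stay as the last script left them, time stands still between calls to the robot, and variables do not carry over. Pictures are saved under pics/ and viewed, and the job is handed in when it is done.

```bash
ls; mkdir -p pics
cat > h.py <<'E'
import numpy as np, cv2
from cell import manip, telemetry, capture, job
def cam(n):
    c=capture(n); h=c["pixels"].shape[0]
    f=h/2/np.tan(np.radians(c["vertical_fov"])/2); c["f"]=f; return c
def save(c,name): cv2.imwrite("pics/"+name+".png",c["pixels"][:,:,::-1])
def slopes(c,u,v):
    x=(np.asarray(u,float)-c["cx"])/c["f"]; y=(np.asarray(v,float)-c["cy"])/c["f"]
    a,b=x.copy(),y.copy()
    for _ in range(20):
        s=1+c["k1"]*(a*a+b*b); a,b=x/s,y/s
    return a,b
def pts(c,u,v,z=None):
    """world points from range"""
    u=np.asarray(u);v=np.asarray(v)
    a,b=slopes(c,u,v)
    if z is None: z=c["range_z"][v.astype(int),u.astype(int)]
    P=np.stack([a*z,b*z,z+0*a],-1); T=np.array(c["cam_to_world"])
    return P@T[:3,:3].T+T[:3,3]
def plane(c,u,v,h):
    a,b=slopes(c,u,v);T=np.array(c["cam_to_world"])
    d=np.stack([a,b,1+0*a],-1)@T[:3,:3].T
    t=(h-T[2,3])/d[...,2]; return T[:3,3]+d*t[...,None]
E
python3 - <<'E'
from h import *
for n in ["scene","top","wrist"]:
    c=cam(n); save(c,n+"0"); print(n,c["f"],c["cx"],c["cy"],c["k1"]); print(np.round(c["cam_to_world"],3))
s=telemetry.read_state(); print(s)
E
```

```text
pics
scene 589.8398334886488 323.6840237254485 235.04680312733993 -0.19410129211963503
[[ 0.664  0.639 -0.388  0.979]
 [ 0.748 -0.575  0.333 -0.437]
 [-0.01  -0.511 -0.859  1.231]
 [ 0.     0.     0.     1.   ]]
top 575.5902377105658 315.72046346138336 236.87323724957233 -0.029150724028584405
[[ 0.006 -0.998  0.061  0.383]
 [-1.    -0.005  0.013  0.004]
 [-0.013 -0.061 -0.998  1.631]
 [ 0.     0.     0.     1.   ]]
wrist 395.54972770870967 318.52769451745877 241.3550819025128 -0.025953175872626553
[[ 0.344  0.895  0.283  0.125]
 [ 0.939 -0.328 -0.104  0.567]
 [-0.     0.302 -0.953  0.372]
 [ 0.     0.     0.     1.   ]]
{'time_s': 0.15, 'joint_pos': array([ 1.01468582e+00,  1.81369794e-01,  1.60776691e+00, -9.52514524e-06,
        1.35378639e+00, -2.06295791e-01]), 'qd': array([-0.0011239 , -0.00236285, -0.00174475,  0.00070236, -0.00011844,
        0.00037519]), 'tau': array([ 6.55819367e-04, -4.45260251e+01, -3.51690388e+01, -2.04091525e-04,
        5.89697884e-03, -9.89457988e-06]), 'ee_pos': array([0.19694754, 0.54001936, 0.4039968 ]), 'tool_rot': array([-3.14028852e+00, -2.63418587e-04,  2.79177982e+00]), 'contact_force': array([-1.1127812 ,  0.17164031,  0.95421794]), 'moment': array([ 0.01695763, -0.02160121,  0.01987982]), 'grip_width': 0.08533944336968767}
```

View pics/scene0.png

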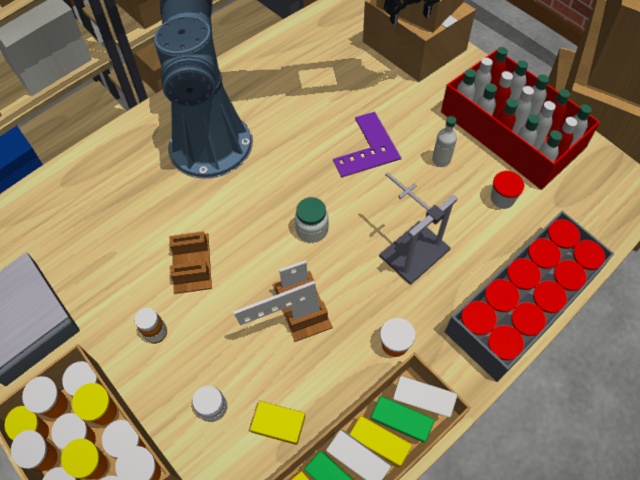

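View pics/top0.png

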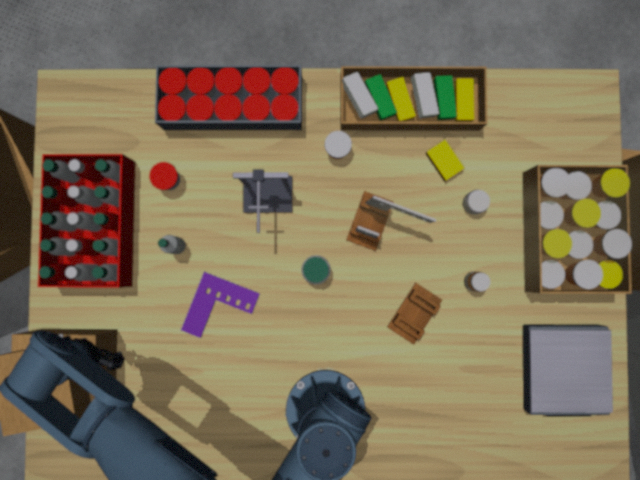

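View pics/wrist0.png

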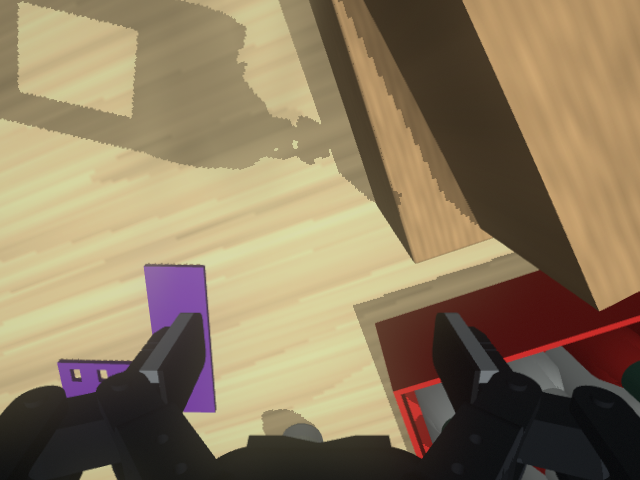

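The first pictures show the left rack holding the white boards: top view about (368,222), L bar running right to (432,220). The stand is at about (268,195) and its prong runs down to (258,232). The empty rack at (414,313) and the purple L are decoys. I'll zoom in and measure.

Run:
```python
from h import *
c=cam("top"); import pickle; pickle.dump(c,open("top.pkl","wb"))
s=cam("scene"); pickle.dump(s,open("scene.pkl","wb"))
a=cv2.resize(c["pixels"][150:260,220:450],None,fx=3.4,fy=3.4,interpolation=cv2.INTER_CUBIC)
cv2.imwrite("pics/topz.png",a[:,:,::-1])
a=cv2.resize(s["pixels"][160:350,225:465],None,fx=3.1,fy=3.1,interpolation=cv2.INTER_CUBIC)
cv2.imwrite("pics/scz.png",a[:,:,::-1])
```

```text
(no output)
```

View pics/topz.png

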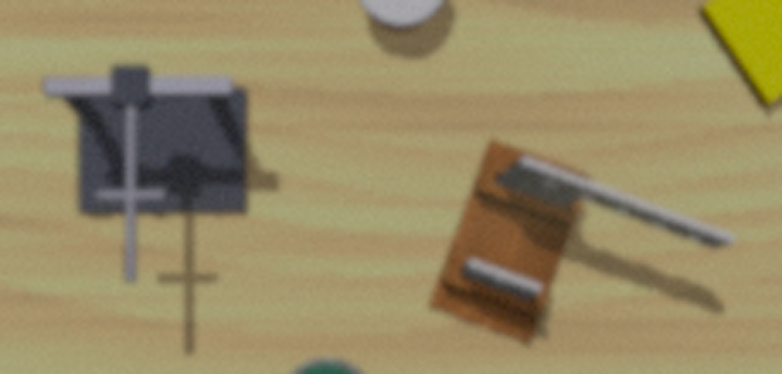

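View pics/scz.png

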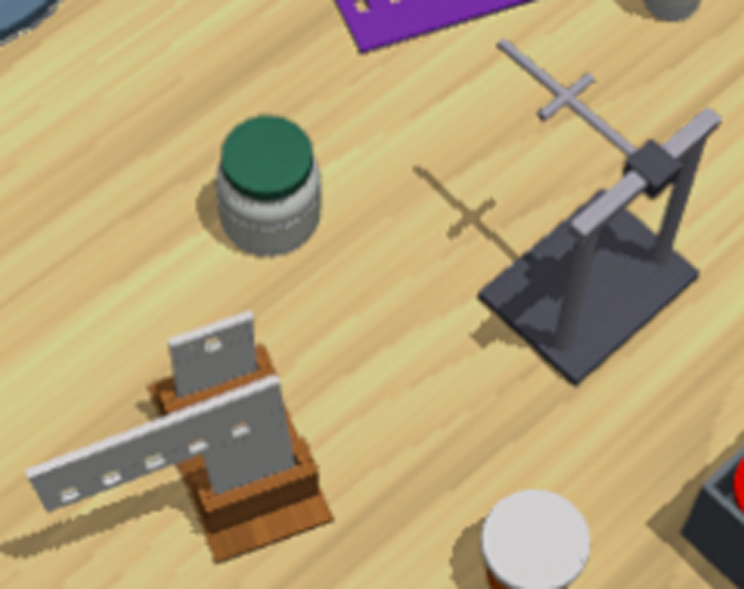

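Run:
```python
from h import *; import pickle
c=pickle.load(open("top.pkl","rb")); s=pickle.load(open("scene.pkl","rb"))
img=c["pixels"].astype(int)
def rectmask(sub,cond,zlo,zhi,name,c=c):
    u0,u1,v0,v1=sub
    vv,uu=np.mgrid[v0:v1,u0:u1]
    P=pts(c,uu,vv); I=c["pixels"].astype(int)[v0:v1,u0:u1]
    m=cond(I)&(P[...,2]>zlo)&(P[...,2]<zhi)
    return uu[m],vv[m],P[m]
white=lambda I:(I.min(-1)>120)&((I.max(-1)-I.min(-1))<30)
u,v,P=rectmask((360,450,185,250),white,0.165,0.2,"b")
print(len(u),P.mean(0),P[:,2].std())
Q=plane(c,u,v,0.183)
ctr,(w,h),a=cv2.minAreaRect(Q[:,:2].astype(np.float32)*1000); print("L top edge",ctr,w,h,a, cv2.boxPoints((ctr,(w,h),a)))
u,v,P=rectmask((350,390,220,245),white,0.11,0.14,"p")
Q=plane(c,u,v,0.127);print("plain",len(u),cv2.minAreaRect(Q[:,:2].astype(np.float32)*1000))
grey=lambda I:((I.max(-1)-I.min(-1))<30)
u,v,P=rectmask((225,300,180,240),grey,0.17,0.21,"pr")
Q=plane(c,u,v,0.194); print("prong px",len(u))
for r in sorted(set(v)): 
    k=v==r; print(r,u[k].min(),u[k].max(),np.round(Q[k].mean(0)*1000,1),np.round(Q[k][:,1].min()*1000),np.round(Q[k][:,1].max()*1000))
u,v,P=rectmask((225,300,165,182),grey,0.15,0.24,"cb")
for r in sorted(set(v)): 
    k=v==r;Q=plane(c,u[k],v[k],0.2); print(r,u[k].min(),u[k].max(),np.round(P[k].mean(0)*1000,1),np.round(Q[:,1].min()*1000),np.round(Q[:,1].max()*1000))
# base
u,v,P=rectmask((225,310,160,225),lambda I:(I.max(-1)<125)&((I.max(-1)-I.min(-1))<35),0.0,0.03,"base")
Q=plane(c,u,v,0.012); ctr=cv2.minAreaRect(Q[:,:2].astype(np.float32)*1000);print("base",len(u),ctr,cv2.boxPoints(ctr))
```

```text
174 [ 0.54545603 -0.20139837  0.18079312] 0.004317767185809247
L top edge (545.4697265625, -199.97982788085938) 165.0973358154297 7.146533489227295 69.56610870361328 [[ 513.30133 -276.08664]
 [ 519.9982  -278.5817 ]
 [ 577.6381  -123.87302]
 [ 570.9412  -121.37796]]
plain 47 ((492.476806640625, -112.44662475585938), (55.3699836730957, 5.816830635070801), 71.77349090576172)
prong px 237
180 253 263 [613.9 169.9 194. ] 157.0 183.0
181 254 262 [611.3 169.8 194. ] 160.0 180.0
182 257 259 [608.8 169.8 194. ] 167.0 172.0
183 257 259 [606.3 169.8 194. ] 167.0 172.0
184 257 259 [603.7 169.7 194. ] 167.0 172.0
185 257 259 [601.2 169.7 194. ] 167.0 172.0
186 257 258 [598.6 170.9 194. ] 170.0 172.0
187 257 259 [596.1 169.6 194. ] 167.0 172.0
188 257 259 [593.6 169.6 194. ] 167.0 172.0
189 257 259 [591.  169.6 194. ] 167.0 172.0
190 257 259 [588.5 169.5 194. ] 167.0 172.0
191 257 259 [585.9 169.5 194. ] 167.0 172.0
192 257 259 [583.4 169.5 194. ] 167.0 172.0
193 257 259 [580.9 169.4 194. ] 167.0 172.0
194 257 259 [578.3 169.4 194. ] 167.0 172.0
195 257 259 [575.8 169.4 194. ] 167.0 172.0
196 257
[... 1655 characters left out ...]
7.0 182.0
171 252 263 [635.7 170.7 200.2] 157.0 185.0
172 235 287 [633.5 162.1 198.2] 96.0 227.0
173 233 287 [631.2 164.7 197.2] 96.0 232.0
174 233 287 [628.4 165.3 198.2] 96.0 232.0
175 233 287 [625.9 164.5 198.2] 96.0 232.0
176 233 287 [623.4 164.4 198. ] 96.0 232.0
177 233 287 [621.2 164.7 196.1] 96.0 232.0
178 238 285 [620.3 169.3 186.1] 101.0 220.0
179 239 284 [617.9 168.  185. ] 104.0 217.0
180 241 283 [614.2 168.5 191.9] 106.0 212.0
181 254 262 [612.4 170.6 187.3] 159.0 179.0
base 1420 ((600.431396484375, 163.76560974121094), (105.56864166259766, 145.09410095214844), 4.122278213500977) [[542.56854  232.33055 ]
 [552.9987    87.611824]
 [658.29425   95.20067 ]
 [647.8641   239.9194  ]]
```

```bash
cat >> h.py <<'E'
PI=np.pi
def st(msg=""):
    s=telemetry.read_state(); print(msg,"t=%.2f"%s["time_s"],"p",np.round(s["ee_pos"],4),"rpy",np.round(s["tool_rot"],4),"F",np.round(s["contact_force"],2),"g %.4f"%s["grip_width"]); return s
def toolT(s):
    from scipy.spatial.transform import Rotation as R
    T=np.eye(4);T[:3,:3]=R.from_euler("xyz",s["tool_rot"]).as_matrix();T[:3,3]=s["ee_pos"];return T
E
python3 - <<'E'
from h import *; import pickle
th=np.radians(-19.5)
o=[PI,0,PI/2+th]
s=st()
print(manip.solve_ik([.5536,-.1781,.43],o), manip.solve_ik([0.4,0.169,.43],[PI,0,PI/2]))
manip.move_pose([.5536,-.1781,.43],o)
manip.wait(0.3)
s=st(); print(s["joint_pos"])
c=cam("wrist"); save(c,"w1"); pickle.dump((c,s),open("w1.pkl","wb")); print(np.round(c["cam_to_world"],3))
E
```

```text
t=0.25 p [0.197  0.5401 0.4043] rpy [-3.1408e+00 -2.0000e-04  2.7917e+00] F [-0.33 -0.1   0.09] g 0.0850
[-0.5152315   0.1748177   1.56214302  0.          1.40463193 -0.1748923 ] [ 1.25027545e-01 -1.72608178e-01  1.90990818e+00 -4.44089210e-16
  1.40429266e+00  1.25027545e-01]
 t=3.38 p [ 0.5537 -0.1778  0.43  ] rpy [ 3.1415 -0.      1.231 ] F [0.37 1.02 0.47] g 0.0854
[-5.14661112e-01  1.74773136e-01  1.56212695e+00  6.06162940e-05
  1.40464033e+00 -1.74896597e-01]
[[ 0.942 -0.319 -0.099  0.58 ]
 [-0.334 -0.899 -0.283 -0.105]
 [ 0.001  0.3   -0.954  0.398]
 [ 0.     0.     0.     1.   ]]
```

View pics/w1.png

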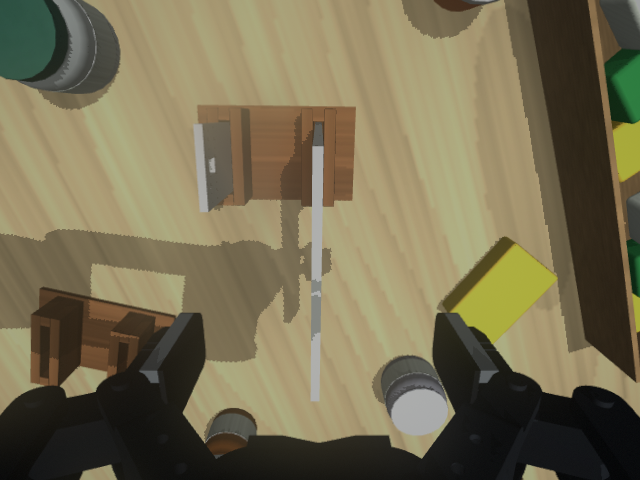

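The wrist view shows the L's top edge running from (317,147) at the leg end to (315,401) at the free end, centred between the fingers. Next I'll measure it on the z=0.183 plane.

Run:
```python
from h import *; import pickle
c,s=pickle.load(open("w1.pkl","rb"))
I=c["pixels"].astype(int); vv,uu=np.mgrid[130:420,295:335]
P=pts(c,uu,vv); J=I[130:420,295:335]
m=(P[...,2]>0.17)&(P[...,2]<0.2)
print(m.sum(), np.median(P[m][:,2]))
u,v=uu[m],vv[m]
for r in [140,143,145,146,147,148,150,200,300,395,399,400,401,402,403]:
    k=v==r; print(r,u[k].min() if k.any() else None,u[k].max() if k.any() else None)
Q=plane(c,u,v,0.183); Ti=np.linalg.inv(toolT(s))
L=Q@Ti[:3,:3].T+Ti[:3,3]
r=cv2.minAreaRect(L[:,:2].astype(np.float32)*1000); print("tool frame",r); 
x0,x1=L[:,0].min()*1e3,L[:,0].max()*1e3; print("x range",x0,x1,x1-x0)
p=np.polyfit(L[:,0],L[:,1],1);print("angle",p, "y at x=0")
r=cv2.minAreaRect(Q[:,:2].astype(np.float32)*1000); print("world",r);
```

```text
2606 0.18091717324752465
140 None None
143 313 323
145 312 323
146 312 323
147 312 323
148 312 323
150 312 323
200 312 322
300 311 320
395 311 319
399 311 318
400 311 318
401 None None
402 None None
403 None None
tool frame ((-16.853553771972656, -1.268899917602539), (164.1331329345703, 5.962906360626221), 0.8229556679725647)
x range -98.88669317890569 65.20958848186221 164.0962816607679
angle [ 0.01361098 -0.00103601] y at x=0
world ((546.909912109375, -193.23658752441406), (164.1331329345703, 5.962907791137695), 69.70942687988281)
```

Run:
```python
from h import *; import pickle
c,s=pickle.load(open("w1.pkl","rb"))
I=c["pixels"]; a=I[115:215,290:345]; b=I[370:420,290:345]
z=np.vstack([a,b]); cv2.imwrite("pics/w1z.png",cv2.resize(z,None,fx=4,fy=4,interpolation=0)[:,:,::-1])
for r in list(range(120,160,2))+list(range(160,400,30))+list(range(392,410,2)): print(r,np.round(pts(c,np.array([317 if r<250 else 315]),np.array([r]))[0]*1e3,1), I[r,317 if r<250 else 315], I[r,308])
```

```text
120 [ 578.2 -106.3   49.7] [143 103  67] [128  92  61]
122 [ 577.4 -108.1   12.9] [85 78 69] [128  92  61]
124 [ 577.  -109.5   37.8] [81 78 71] [127  92  60]
126 [ 576.7 -110.7   59.4] [94 93 87] [128  92  61]
128 [ 576.3 -111.8   77.3] [94 93 87] [127  91  60]
130 [ 576.  -112.7   95.5] [94 93 87] [127  92  60]
132 [ 575.8 -113.6  110.3] [94 93 87] [127  91  61]
134 [ 575.5 -114.4  124.5] [93 92 86] [94 69 47]
136 [ 575.3 -115.1  136.5] [93 92 87] [93 69 47]
138 [ 575.1 -115.8  147. ] [93 92 86] [90 67 45]
140 [ 574.9 -116.4  159. ] [93 92 87] [90 66 45]
142 [ 574.8 -116.8  170.1] [93 92 87] [90 67 46]
144 [ 574.6 -117.4  178. ] [93 92 87] [89 66 45]
146 [ 574.4 -118.   185. ] [152 152 150] [90 66 45]
148 [ 574.  -118.9  184.9] [172 172 171] [90 66 45]
150 [ 573.7 -119.9  185.1] [172 172 170] [90 66 45]
152 [ 573.3 -120.9  184.4] [173 172 171] [90 66 45]
154 [ 573.  -121.9  184. ] [172 172 171] [89 66 45]
156 [ 572.7 -122.9  184.7] [173 173 171] [89 65 45]
158 [ 572.3 -123.8  184.7] [172 172 171] [89 66 45]
160 [ 572.  -124.7  185.9] [173 173 171] [89 66 46]
190 [ 566.5 -140.2  183
[... 153 characters left out ...]
90.8  181.2] [132 135 129] [128 116  88]
310 [ 540.2 -210.3  179.5] [132 134 129] [173 158 119]
340 [ 532.7 -231.1  177.5] [174 175 172] [173 159 120]
370 [ 525.  -252.8  176.6] [174 174 172] [173 164 124]
392 [ 519.1 -269.3  176.3] [173 174 171] [167 150 113]
394 [ 518.1 -272.   174.8] [173 174 171] [168 152 115]
396 [ 517.9 -272.7  175.9] [173 173 171] [171 154 116]
398 [ 516.9 -275.3  174.6] [173 173 171] [172 156 117]
400 [ 516.5 -276.6  174.9] [173 173 170] [172 156 117]
402 [ 465.3 -415.7   -2.2] [171 154 118] [172 158 118]
404 [ 464.4 -418.2   -1.7] [169 153 115] [171 158 119]
406 [ 463.5 -420.8   -1.5] [168 151 113] [171 159 120]
408 [ 462.3 -424.2   -2.2] [165 149 112] [171 160 121]
```

View pics/w1z.png

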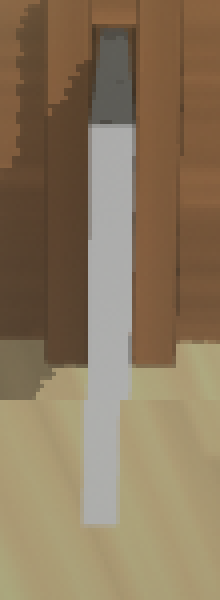

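The board leans in its pocket: its top edge is at 185 mm at the leg end and 175 mm at the free end, and the edge length comes out at 169 mm (nominal 170). That is about 0.06 rad. I'll grip above slot 4 (balance point computes to y = -31.7) and level the board afterwards by pitching the tool.

Run:
```python
from h import *; import pickle
c=pickle.load(open("top.pkl","rb"))
I=c["pixels"]; hsv=cv2.cvtColor(I,cv2.COLOR_RGB2HSV)
for name,(u,v),h in [("jar",(316,270),.09),("sauce",(165,243),.16),("tub",(338,145),.065),("redtub",(163,176),.07),("can?",(478,202),.06)]:
    print(name,np.round(plane(c,np.array(u),np.array(v),h),3))
o=[PI,0,1.2174]
manip.line_to([.5535,-.1755,.40],feed=0.12,ori=o)
st()
hit=manip.line_to([.5535,-.1755,.326],feed=0.08,force_limit=8); print(hit); st()
w=manip.command_gripper(0.0); s=st("closed")
c=cam("wrist"); save(c,"w2"); pickle.dump((c,s),open("w2.pkl","wb"))
```

```text
jar [0.389 0.024 0.09 ]
sauce [0.455 0.412 0.16 ]
tub [ 0.733 -0.035  0.065]
redtub [0.644 0.446 0.07 ]
can? [ 0.577 -0.419  0.06 ]
 t=3.83 p [ 0.5534 -0.1754  0.3995] rpy [-3.1401e+00 -2.0000e-04  1.2176e+00] F [ 0.45  0.04 -0.43] g 0.0851
False
 t=4.90 p [ 0.5538 -0.1756  0.3266] rpy [3.1405e+00 2.0000e-04 1.2175e+00] F [-0.88  0.34 -1.01] g 0.0852
closed t=5.60 p [ 0.5536 -0.1755  0.3261] rpy [3.1413 0.     1.2174] F [ 0.54 -0.73  0.51] g 0.0053
```

View pics/w2.png

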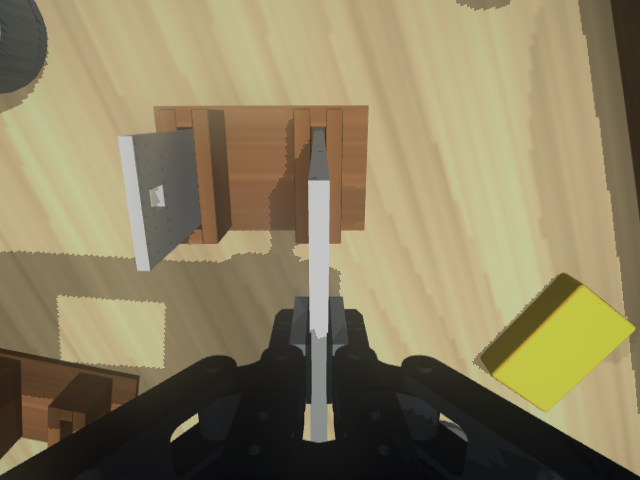

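Gripped: width is about 5 mm, and the leg's top corner is at (319,180). Lifting now.

Run:
```python
from h import *; import pickle
manip.line_to([.5535,-.1755,.39],feed=0.06); st("mid")
manip.line_to([.5535,-.1755,.47],feed=0.12); st("up")
manip.line_to([.42,-.06,.47],feed=0.15,ori=[PI,0,1.4]); 
manip.line_to([.42,.168,.47],feed=0.15,ori=[PI,0,PI/2]); manip.wait(0.3)
s=st("pre")
c=cam("wrist"); save(c,"w3"); pickle.dump((c,s),open("w3.pkl","wb"))
c=cam("scene"); pickle.dump((c,s),open("s3.pkl","wb")); cv2.imwrite("pics/s3z.png",cv2.resize(c["pixels"][60:310,230:500],None,fx=2.4,fy=2.4)[:,:,::-1])
```

```text
mid t=6.87 p [ 0.5533 -0.1755  0.3894] rpy [-3.1406e+00 -2.0000e-04  1.2173e+00] F [-0.08  0.08 -1.13] g 0.0054
up t=7.68 p [ 0.5533 -0.1754  0.469 ] rpy [-3.1401e+00 -3.0000e-04  1.2174e+00] F [ 0.26 -0.74 -0.98] g 0.0051
pre t=10.97 p [0.4201 0.1677 0.47  ] rpy [3.1415 0.     1.5701] F [-0.25 -0.25 -0.23] g 0.0049
```

View pics/w3.png

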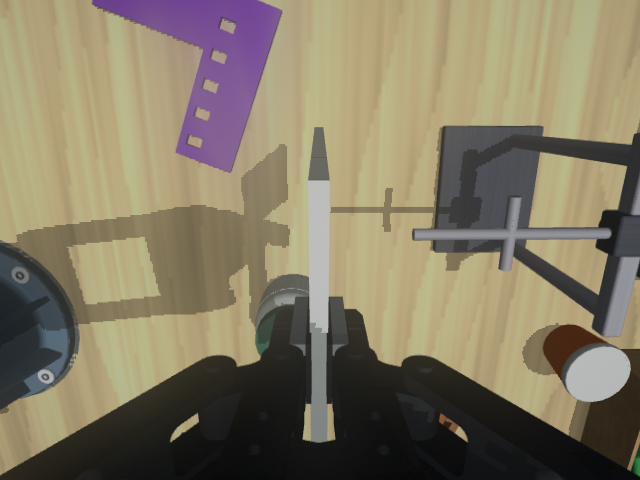

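View pics/s3z.png

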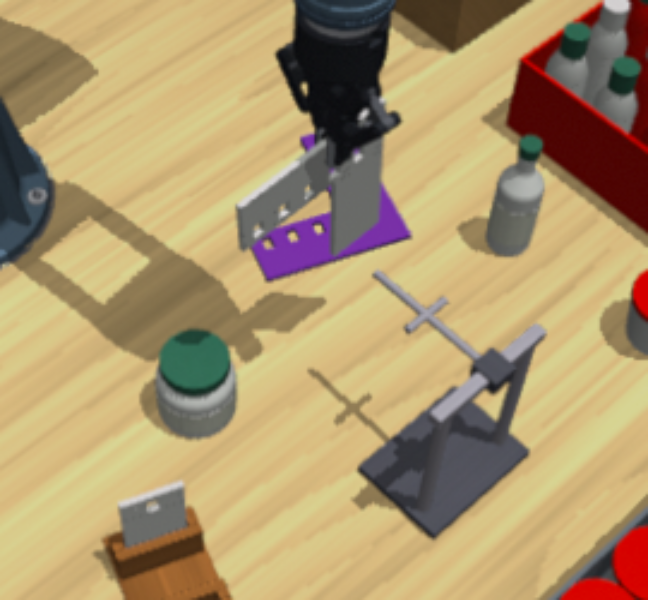

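Run:
```python
from h import *; import pickle
for f in ["w2","w3"]:
    c,s=pickle.load(open(f+".pkl","rb")); Ti=np.linalg.inv(toolT(s)); I=c["pixels"].astype(int)
    T=lambda P:np.round((P@Ti[:3,:3].T+Ti[:3,3])*1e3,1)
    for r in [130,140,150,160,170,177,180,181,183,190,210,230,250,270,285]:
        print(f,r,T(pts(c,np.array([319]),np.array([r])))[0],I[r,319])
c,s=pickle.load(open("w3.pkl","rb")); I=c["pixels"].astype(int)
Ti=np.linalg.inv(toolT(s));T=lambda P:np.round((P@Ti[:3,:3].T+Ti[:3,3])*1e3,1)
vv,uu=np.mgrid[180:290,405:640]; P=pts(c,uu,vv); m=(P[...,2]>.17)&(P[...,2]<.205)
for u in [414,416,420,430,445,460,475,490,500,502,506,510,514,518,520,540,560,580]:
    k=m&(uu==u); v=vv[k]
    if k.any():
        vc=np.array([(v.min()+v.max())/2]); W=plane(c,np.array([float(u)]),vc,.190)[0]
        a=plane(c,np.array([float(u)]*2),np.array([v.min()-.5,v.max()+.5]),.190)
        print(u,v.min(),v.max(),np.round(W*1e3,1),T(W),"w",np.round((a[0,1]-a[1,1])*1e3,1),"z",np.round(P[k][:,2].mean()*1e3,1))
    else: print(u,None)
u=uu[m];print(u.min())
```

```text
w2 130 [ 70.1   0.7 291.6] [91 87 80]
w2 140 [ 66.9   0.6 234.7] [105 103  98]
w2 150 [ 64.7   0.5 200.2] [104 103  99]
w2 160 [ 63.2   0.5 174.7] [104 103  98]
w2 170 [ 62.1   0.4 155.7] [104 103  99]
w2 177 [ 61.4   0.4 145.1] [104 104 100]
w2 180 [ 61.    0.4 141.9] [154 155 152]
w2 181 [ 60.9   0.4 141.2] [195 195 194]
w2 183 [ 60.3   0.4 141.1] [195 195 194]
w2 190 [ 58.5   0.4 140.5] [195 195 195]
w2 210 [ 52.4   0.4 142.3] [195 196 195]
w2 230 [ 46.4   0.4 142.8] [196 196 196]
w2 250 [ 40.3   0.4 142.6] [196 197 196]
w2 270 [ 34.1   0.4 142.1] [196 197 196]
w2 285 [ 28.6   0.4 143.7] [196 197 196]
w3 130 [ 69.8   1.1 292. ] [105 105  96]
w3 140 [ 66.6   0.9 236.6] [104 104  95]
w3 150 [ 64.5   0.8 200.3] [104 104  96]
w3 160 [ 63.    0.7 175.1] [104 103  96]
w3 170 [ 61.9   0.7 155.9] [104 104  96]
w3 177 [ 61.4   0.7 144. ] [104 104  96]
w3 180 [ 61.    0.7 141.1] [150 151 147]
w3 181 [ 60.9   0.7 140.1] [189 190 187]
w3 183 [ 60.1   0.7 141.8] [189 190 187]
w3 190 [ 58.1   0.7 141.7] [189 190 188]
w3 210 [ 52.4   0.7 141.6] [189 190 188]
w3 230 [ 46.4   0.6 142.1] [189 191 1
[... 625 characters left out ...]
.8 113.4 280.1] w 8.2 z 192.0
500 228 269 [541.6 162.  190. ] [ -5.6 121.5 280.1] w 29.5 z 190.5
502 228 270 [543.  161.6 190. ] [ -6.  122.9 280.1] w 30.2 z 191.2
506 209 271 [544.8 167.9 190. ] [  0.3 124.7 280.1] w 43.7 z 191.6
510 195 270 [546.7 173.1 190. ] [  5.5 126.6 280.1] w 52.1 z 192.2
514 195 248 [548.3 180.5 190. ] [ 12.9 128.2 280.1] w 36.4 z 192.4
518 196 239 [550.5 183.2 190. ] [ 15.6 130.4 280.1] w 29.5 z 192.4
520 196 239 [551.8 183.2 190. ] [ 15.6 131.7 280.1] w 29.5 z 192.3
540 228 239 [566.9 172.3 190. ] [  4.8 146.8 280.1] w 8.2 z 192.2
560 228 239 [580.3 172.3 190. ] [  4.7 160.2 280.1] w 8.3 z 192.0
580 227 238 [593.7 173.  190. ] [  5.4 173.6 280.1] w 8.3 z 192.0
412
```

The board is held and the plain board is still in its rack. In the wrist view the prong runs from tip (413,234) to the clamp at (610,234), with the cross-stop near (510,234). The held board tilts 0.058 rad, so I'll level it, line slot 4 up in front of the prong and look again.

```bash
cat >> h.py <<'E'
from scipy.spatial.transform import Rotation as R
A=0.058
RL=R.from_euler("x",-A)*R.from_euler("xyz",[PI,0,PI/2])
OL=RL.as_euler("xyz")
SLOT=np.array([2.07,0.7,191.0])/1e3
def tcp_for(slotw): return np.asarray(slotw)-RL.apply(SLOT)
E
python3 - <<'E'
from h import *; import pickle
print(OL, RL.as_matrix().round(3))
p=tcp_for([.442,.1718,.250]); print(p)
manip.line_to(p,feed=0.1,ori=OL)
p=tcp_for([.442,.1718,.190]); print(p)
print(manip.line_to(p,feed=0.06,force_limit=6)); manip.wait(0.3)
s=st()
c=cam("wrist"); save(c,"w4"); pickle.dump((c,s),open("w4.pkl","wb"))
c=cam("scene"); pickle.dump((c,s),open("s4.pkl","wb")); cv2.imwrite("pics/s4z.png",cv2.resize(c["pixels"][80:300,280:480],None,fx=2.7,fy=2.7)[:,:,::-1])
E
```

```text
[3.14159265 0.058      1.57079633] [[ 0.     1.     0.   ]
 [ 0.998 -0.    -0.058]
 [-0.058  0.    -0.998]]
[0.4413     0.18080527 0.44079882]
[0.4413     0.18080527 0.38079882]
False
 t=13.06 p [0.4413 0.1808 0.381 ] rpy [3.1412 0.058  1.5708] F [-0.16  0.05 -1.24] g 0.0052
```

View pics/w4.png

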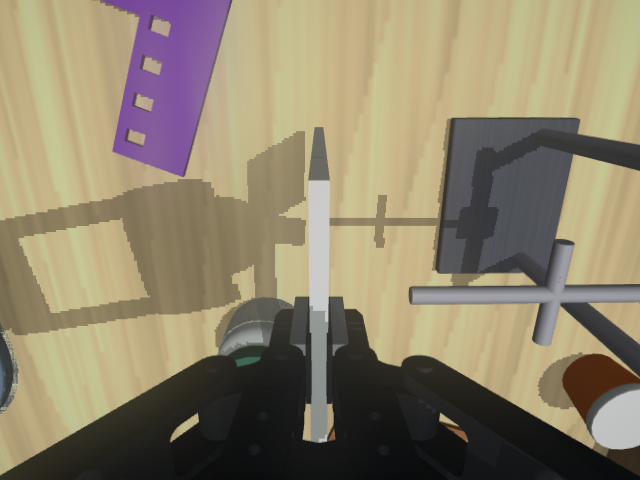

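View pics/s4z.png

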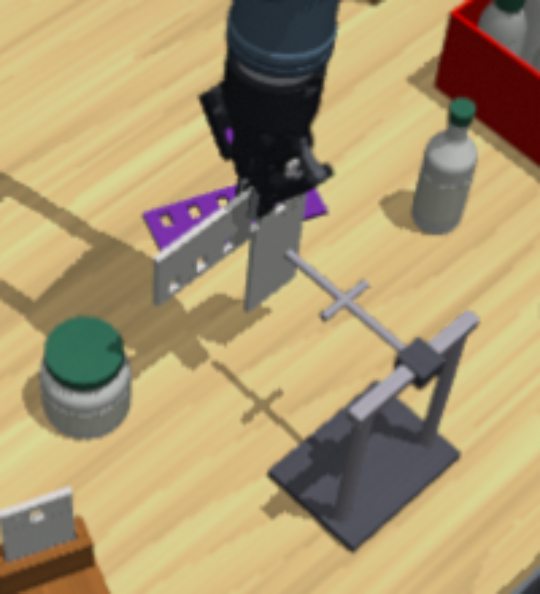

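The wrist view shows the prong straight ahead of the board, tip at (411,295). The scene view shows the bar looking level. I'll measure the prong relative to slot 4.

Run:
```python
from h import *; import pickle
c,s=pickle.load(open("w4.pkl","rb")); I=c["pixels"].astype(int)
Ti=np.linalg.inv(toolT(s));T=lambda P:np.round((P@Ti[:3,:3].T+Ti[:3,3])*1e3,1)
vv,uu=np.mgrid[230:360,400:640]; P=pts(c,uu,vv); m=(P[...,2]>.17)&(P[...,2]<.21)
res=[]
for u in list(range(412,530,8)):
    k=m&(uu==u); v=vv[k]
    W=plane(c,np.array([float(u)]),np.array([(v.min()+v.max())/2]),.190)[0]
    print(u,v.min(),v.max(),np.round(W*1e3,1),"z",np.round(P[k][:,2].max()*1e3,1),I[v.min()-1,u],I[v.min(),u])
# cross stop edges
for r in [245,255,265,310,325,340]:
    u=uu[m&(vv==r)]; u=u[u<575]; a=plane(c,np.array([u.min()-.5,u.max()+.5]),np.array([float(r)]*2),.19); print("cs",r,u.min(),u.max(),np.round(a*1e3,1).tolist())
# board
for r in [127,130,150,170,180,183,200,250,290]:
    W=pts(c,np.array([319]),np.array([r]))[0]; print(r,np.round(W*1e3,1),T(W),I[r,319])
print("slot4 world",np.round((toolT(s)[:3,:3]@SLOT+s["ee_pos"])*1e3,1))
```

```text
412 287 304 [483.3 172.1 190. ] z 193.2 [121 112  92] [90 87 82]
420 287 304 [486.9 172.1 190. ] z 193.4 [121 112  92] [89 86 82]
428 287 304 [490.4 172.1 190. ] z 193.7 [120 116  95] [88 86 83]
436 286 304 [494.  172.3 190. ] z 193.5 [186 181 138] [119 117  96]
444 286 304 [497.5 172.3 190. ] z 194.0 [184 175 133] [118 113  94]
452 286 304 [501.1 172.3 190. ] z 193.9 [157 145 111] [81 78 71]
460 286 304 [504.7 172.2 190. ] z 193.4 [120 109  85] [80 77 71]
468 286 304 [508.2 172.2 190. ] z 193.7 [152 137 105] [85 81 74]
476 286 303 [511.8 172.4 190. ] z 193.1 [173 166 127] [89 87 79]
484 286 303 [515.4 172.4 190. ] z 193.3 [166 158 121] [69 68 68]
492 286 303 [519.  172.4 190. ] z 193.9 [164 153 117] [69 68 68]
500 286 302 [522.5 172.6 190. ] z 193.9 [157 142 109] [69 68 68]
508 286 302 [526.1 172.6 190. ] z 193.3 [157 142 110] [70 69 70]
516 286 302 [529.7 172.6 190. ] z 193.6 [157 145 112] [69 69 70]
524 286 302 [533.3 172.6 190. ] z 193.3 [121 111  89] [71 69 71]
cs 245 553 573 [[541.3, 196.0, 190.0], [550.4, 195.9, 190.0]]
cs 255 550 571 [[540.9, 191.4, 190.0], [550.6, 191.3, 190.0]]
cs 265 548 569 [[541.0, 186.7, 190.0], [550.8, 186.6, 190.0]]
cs 310 538 557 [[541.1, 164.4, 190.0], [550.4, 164.3, 190.0]]
cs 325 535 554 [[541.3, 156.4, 190.0], [550.7, 156.4, 190.0]]
cs 340 532 550 [[541.5, 148.3, 190.0], [550.6, 148.2, 190.0]]
127 [442.6 233.8  63.8] [ 71.2   1.1 313.6] [122 118 103]
130 [442.5 233.7  86.1] [ 69.9   1.1 291.3] [107 107  98]
150 [442.2 233.7 177.1] [ 64.6   0.8 200.6] [106 105  97]
170 [442.1 233.6 221.9] [ 61.9   0.7 155.8] [105 105  97]
180 [442.1 233.6 236.4] [ 61.    0.7 141.3] [158 159 156]
183 [442.1 232.6 235.7] [ 60.1   0.7 142.1] [202 203 201]
200 [442.1 227.9 236.7] [ 55.4   0.7 141.4] [202 203 201]
250 [442.  212.7 236.5] [ 40.2   0.7 142.4] [203 204 202]
290 [442.  199.6 236.7] [ 27.1   0.6 143. ] [202 203 201]
slot4 world [442.1 171.8 190.2]
```

Slot 4 sits at y=171.9 and the prong at 172.1–172.4, so they agree within the ±1.5 mm clearance. Now threading gently.

Run:
```python
from h import *; import pickle
print(manip.line_to(tcp_for([.472,.1722,.190]),feed=0.05,force_limit=5)); st()
print(manip.line_to(tcp_for([.500,.1722,.190]),feed=0.012,force_limit=3.5)); manip.wait(0.2); s=st()
c=cam("wrist"); save(c,"w5"); pickle.dump((c,s),open("w5.pkl","wb"))
c=cam("scene"); pickle.dump((c,s),open("s5.pkl","wb")); cv2.imwrite("pics/s5z.png",cv2.resize(c["pixels"][80:300,280:480],None,fx=2.7,fy=2.7)[:,:,::-1])
```

```text
False
 t=13.91 p [0.4712 0.1812 0.3806] rpy [-3.1409  0.0581  1.5707] F [ 0.17  0.08 -1.04] g 0.0046
False
 t=16.59 p [0.4993 0.1812 0.3808] rpy [-3.1415  0.058   1.5708] F [ 0.85  0.22 -0.9 ] g 0.0049
```

View pics/w5.png

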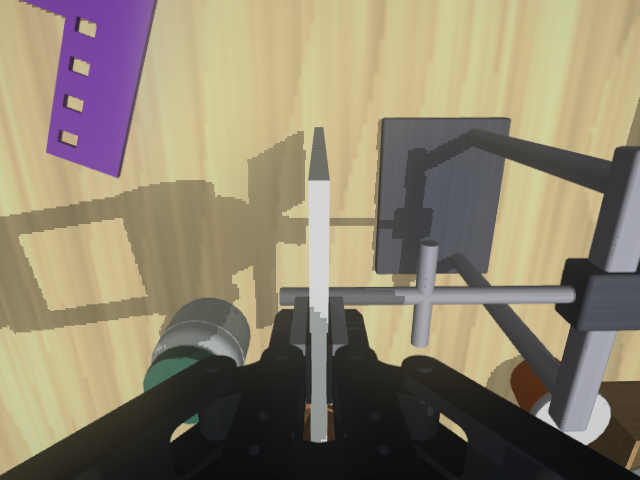

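View pics/s5z.png

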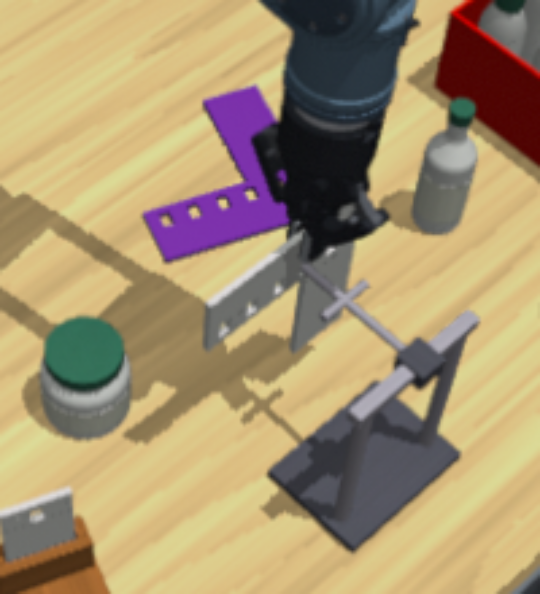

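The board is threaded: the prong tip shows behind the sheet at (282,296), with no contact force. Next, on to the stop.

Run:
```python
from h import *; import pickle
print(manip.line_to(tcp_for([.530,.1725,.190]),feed=0.025,force_limit=3.5)); st()
print(manip.line_to(tcp_for([.543,.1727,.190]),feed=0.008,force_limit=3)); manip.wait(0.2); s=st()
c=cam("wrist"); save(c,"w6"); pickle.dump((c,s),open("w6.pkl","wb"))
```

```text
False
 t=18.04 p [0.5292 0.1815 0.3808] rpy [-3.1415  0.058   1.5708] F [-0.08 -0.27 -2.06] g 0.0049
True
 t=19.42 p [0.5388 0.1816 0.3792] rpy [-3.1375  0.0585  1.571 ] F [-0.13 -0.46 -0.81] g 0.0049
```

View pics/w6.png

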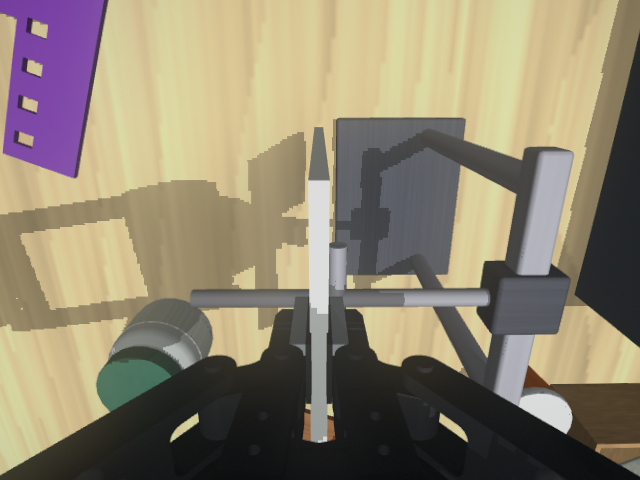

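The stop was felt at TCP x=0.5388, and in the picture the sheet lies against the cross-stop at (338,265). Now I'll ease back 0.5 mm and lower until the slot's edge takes load.

Run:
```python
from h import *; import pickle
s=st(); p=s["ee_pos"].copy(); p[0]-=.0006; p[2]=tcp_for([0,0,.190])[2]
manip.line_to(p,feed=0.01,ori=OL); manip.wait(.2); st("backed")
q=p.copy(); q[2]-=.0075
print(manip.line_to(q,feed=0.006,force_limit=2.5)); manip.wait(0.2); s=st("low")
c=cam("wrist"); save(c,"w7"); pickle.dump((c,s),open("w7.pkl","wb"))
```

```text
t=19.47 p [0.5388 0.1816 0.3792] rpy [-3.1375  0.0585  1.571 ] F [-0.4   0.49 -2.43] g 0.0051
backed t=19.96 p [0.5382 0.1816 0.3808] rpy [3.1416 0.058  1.5708] F [-0.27  0.63 -2.05] g 0.0051
True
low t=21.07 p [0.5382 0.1816 0.375 ] rpy [-3.1414  0.0581  1.5708] F [-0.79 -0.26  5.29] g 0.0052
```

Run:
```python
from h import *; import pickle
s=st(); p=s["ee_pos"].copy()
for i in range(4):
    p[2]+=.0004; manip.line_to(p,feed=0.01,ori=OL); manip.wait(.15)
    f=np.mean([(manip.wait(.02),telemetry.read_state()["contact_force"])[1] for _ in range(5)],0); print(i,p[2],f.round(2))
    if f[2]<1.5: break
st()
```

```text
t=21.12 p [0.5382 0.1816 0.375 ] rpy [-3.1414  0.0581  1.5708] F [0.13 0.82 6.02] g 0.0054
0 0.375375043016636 [0.49 0.48 0.73]
 t=21.65 p [0.5382 0.1816 0.3752] rpy [-3.1413  0.058   1.5708] F [0.72 0.85 0.19] g 0.0050
```

Run:
```python
from h import *; import pickle
manip.command_gripper(0.03); manip.wait(0.3); s=st("open")
c=cam("wrist"); save(c,"w8"); pickle.dump((c,s),open("w8.pkl","wb"))
c=cam("scene"); pickle.dump((c,s),open("s8.pkl","wb")); cv2.imwrite("pics/s8z.png",cv2.resize(c["pixels"][80:300,280:480],None,fx=2.7,fy=2.7)[:,:,::-1])
```

```text
open t=22.31 p [0.5382 0.1816 0.3754] rpy [3.1415 0.058  1.5707] F [ 0.3  -0.26 -0.4 ] g 0.0301
```

View pics/w8.png

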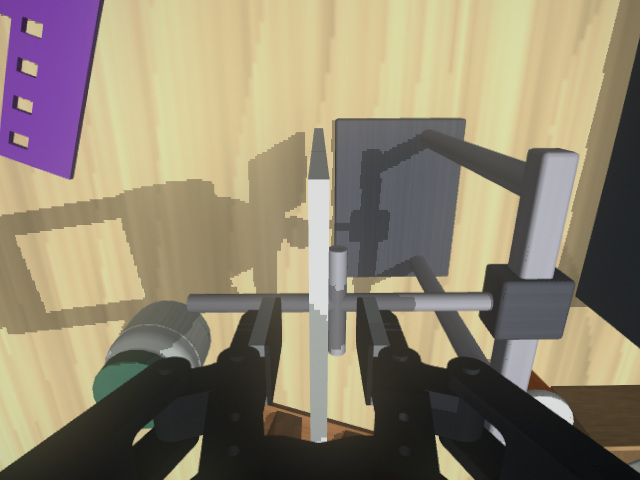

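View pics/s8z.png

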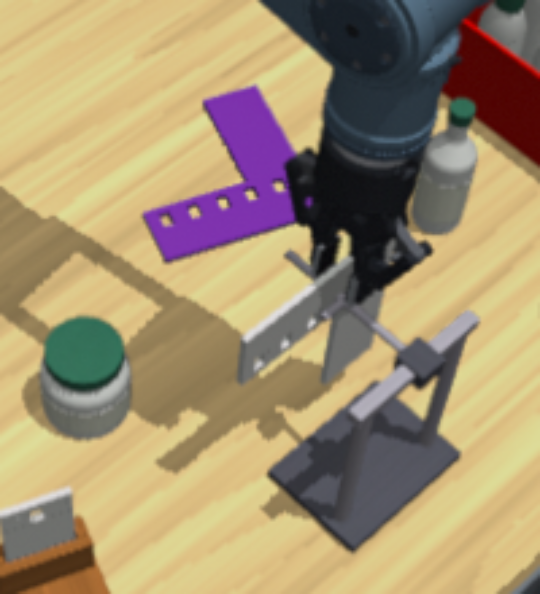

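The board is released and hangs level. Lifting straight up, then checking.

Run:
```python
from h import *; import pickle
s=st(); p=s["ee_pos"].copy(); p[2]+=.03; manip.line_to(p,feed=0.05)
p[2]=.47; manip.line_to(p,feed=0.1); p[0]-=.12; p[1]-=.03
manip.line_to(p,feed=0.15); manip.wait(1.0); s=st("away")
c=cam("wrist"); save(c,"w9"); pickle.dump((c,s),open("w9.pkl","wb"))
T=cam("top"); save(T,"t9")
c2=cam("scene"); pickle.dump((c2,s),open("s9.pkl","wb")); cv2.imwrite("pics/s9z.png",cv2.resize(c2["pixels"][140:350,220:480],None,fx=2.7,fy=2.7)[:,:,::-1])
# top-edge points of hanging board in scene and wrist
for n,c in (("wrist",c),("scene",c2),("top",T)):
    vv,uu=np.mgrid[0:480,0:640]; P=pts(c,uu,vv); I=c["pixels"].astype(int)
    m=(P[...,2]>.215)&(P[...,2]<.245)&(P[...,0]>.50)&(P[...,0]<.57)&(P[...,1]>.04)&(P[...,1]<.26)
    if m.sum()<5: print(n,m.sum()); continue
    Q=P[m]; y=Q[:,1]
    for lo in np.arange(.06,.24,.03):
        k=(y>=lo)&(y<lo+.03)
        if k.any(): print(n,round(lo,2),k.sum(),np.round(np.median(Q[k],0)*1e3,1),"zmax",np.round(np.percentile(Q[k][:,2],95)*1e3,1))
    print(n,"y range",y.min(),y.max())
```

```text
t=22.41 p [0.5382 0.1816 0.3754] rpy [3.1416 0.058  1.5708] F [-0.86  0.53 -0.74] g 0.0303
away t=25.93 p [0.4182 0.1516 0.47  ] rpy [3.1416 0.058  1.5708] F [-1.21 -0.32 -0.58] g 0.0299
wrist 0.06 783 [536.1  77.7 228.7] zmax 232.0
wrist 0.09 1034 [536.1 105.6 228.6] zmax 231.9
wrist 0.12 1190 [536.2 135.4 228.6] zmax 231.8
wrist 0.15 1375 [536.  165.8 229.3] zmax 231.8
wrist 0.18 1602 [536.2 195.4 228.7] zmax 231.6
wrist 0.21 1487 [536.2 222.7 228.7] zmax 231.5
wrist y range 0.06430248731868721 0.23464351919861173
scene 0.06 82 [541.2  75.  229.4] zmax 235.6
scene 0.09 82 [541.2 105.  230.3] zmax 235.6
scene 0.12 76 [541.2 134.2 230.3] zmax 235.4
scene 0.15 81 [541.4 165.1 230.2] zmax 235.8
scene 0.18 73 [541.2 196.2 230.2] zmax 234.7
scene 0.21 57 [540.  223.2 230.4] zmax 235.4
scene y range 0.0627107308391881 0.2353422243775779
top 0.06 40 [539.   76.4 230.4] zmax 237.9
top 0.09 36 [538.7 105.9 232.5] zmax 237.2
top 0.12 39 [538.7 133.  231.6] zmax 235.0
top 0.15 38 [538.7 164.8 232.2] zmax 235.6
top 0.18 36 [538.6 195.3 231.8] zmax 235.6
top 0.21 27 [538.7 221.1 229.8] zmax 236.8
top y range 0.06228818577350743 0.231413873251827
```

View pics/s9z.png

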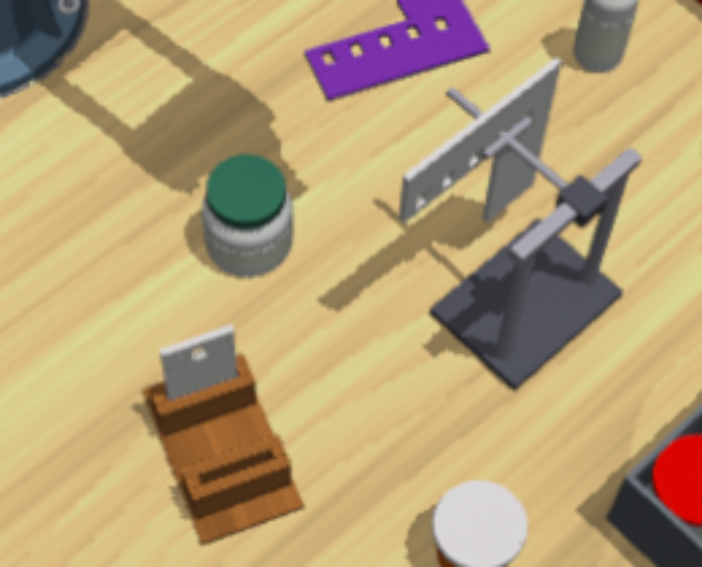

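View pics/w9.png

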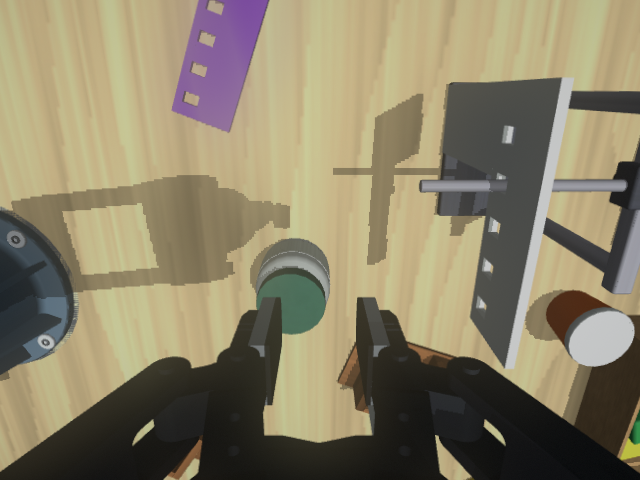

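The board hangs on slot 4, level, against the cross-stop, and the plain board is still in its pocket. Handing in.

```bash
python3 -c "
from h import *
st(); job.close_job()"
```

```text
t=26.08 p [0.4182 0.1516 0.47  ] rpy [3.1415 0.058  1.5708] F [0.05 0.39 0.26] g 0.0299
the job is handed in; nothing more can be done
```

The white L-board now hangs by slot 4 on the stand's prong, released, and I handed the job in at about 26 s of the 72 s allowed.

**What I did:** I gripped the board above slot 4, the one over its balance point, and lifted it out of the left rack. It had been leaning 0.058 rad in its pocket, so I levelled it by tilting the tool. I measured the prong with the wrist camera and threaded it gently on the first try. I slid the board back until I felt the cross-stop, at a 3 N force change, then eased off 0.6 mm. I lowered it onto the prong; the highest wrist force I read while setting it down was about 6 N. Then I let go and moved clear.

**Last checks:**
- **Level and square:** the wrist camera puts the top edge at about 232 mm along its whole length, within 0.5 mm. That gives an origin height of about 55 mm. The edge's x is constant to 0.2 mm.
- **Against the stop:** the sheet lies within about 1–2 mm of the cross-stop.
- **Surroundings:** the plain board is still in its pocket, the goods in view look unmoved, and the gripper touches nothing.

**What disagreed or was not measured:**
- **Camera differences:** before threading, the top and wrist cameras differed by about 3.5 mm on the prong's sideways position. I used the wrist view, where that offset cancels, and the clean threading bore it out. The cameras also differ by up to 5 mm on the hanging board's depth (536, 539 and 541 mm).
- **Stillness:** I did not measure the board's motion directly. I judged it at rest from pictures taken a few seconds after release.
- **Distance from the stop point:** I estimated this at about 40 mm in plan (limit 50 mm), using a rough measure of the stand's centre line.

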